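# Clamp a copper tube for brazing with a fold-out crank

### The job

Lay the long copper tube in the cradle of the bench clamp, across both saddles and roughly centred. Unfold the clamp's crank handle until it stands upright before turning the crank at all, then crank clockwise as far as it goes so that the jaw grips the tube. Leave the tube clamped, the handle standing up, and everything else on the bench where it is.

Things in the scene. Friction and masses are not known exactly. Their poses are not given: they have to be found in the camera images.
- tube: the task's tube: straight copper, 28 mm outside diameter, 220 mm long, about 0.17 kg, lying loose on the bench (the only long tube; the offcut is 90 mm). Origin at its middle on its axis, 14 mm above the bench; its y axis runs along the tube (either way round is the same).
- clamp: the fixed bench clamp: steel base plate 250 x 150 x 12 mm with a two-saddle cradle at one end and a 70 x 70 mm gearbox (top 75 mm above the bench) with the folding crank at the other. Origin: base centre at bench height. x axis level, from cradle to gearbox (the closing jaw moves along -x); y level, along the lying tube; z up.
- cradle (a point): where the tube's axis centre belongs, 54 mm above the bench; axes as the clamp's. Saddles at y = +-55 mm, each 22 mm along y, flat floors 14 mm below this point; tall back stop at x = -17 mm (top 16 mm above this point), low lip at x = +17 mm (top 8 mm below), so 3 mm play each way. Between the saddles, 88 mm along y, it is open for fingers from x = -60 to +55 mm, down to 42 mm below.
- jaw: moving jaw: a steel fork, two prongs over the saddles at the tube's height. Origin and axes are the clamp's when fully open, and move with the jaw. Open, the prong faces stand 32 mm from the cradle point along +x; each rad of crank moves the jaw 5 mm towards the tube. It meets the tube at about 4.2 rad; then a spring presses, 2.5 N/mm, about 10 N at the stop.
- crank_axis (a point): point on the crank's upright turning axis, 160 mm along +x from the cradle point, 116 mm above the bench, at the height of the handle's fold hinge. The gearbox below (70 x 70 mm) has its top 41 mm lower.
- crank (a joint): turn of the crank in rad: 0 fully open, grows clockwise seen from above, solid stop at 5.0. Starts between 0 and 1.2. Stays where it is left (friction 0.12 N m). The arm points to +1.0 rad (anticlockwise from the cradle's x axis) at 0, so to 1.0 minus this value.
- handle (a joint): fold of the crank handle in rad: 0 folded flat, lying back along the arm towards the crank axis; 1.57 upright, its working position, against a stop. Stays where it is left (friction 0.06 N m). Starts between 0 and 0.3.
- handle_hinge (a point): the handle's fold hinge at the end of the crank arm, 80 mm from the crank axis, 116 mm above the bench; hinge axis level and square to the arm. The arm is a flat bar 14 mm wide and 9 mm thick, its top 10 mm below the hinge, its underside 22 mm above the gearbox.
- handle_grip (a point): point on the handle's axis 50 mm from its fold hinge, where to hold it. The handle is 72 mm long from the hinge; its black sleeve is a round bar 18 mm in diameter, from 15 to 71 mm from the hinge, and spins freely on its own axis. When folded, fingers can straddle it and the arm below it.
- offcut: bystander: short copper offcut, 28 mm diameter, 90 mm long, lying on the bench; origin at its middle, on its axis, y along it.
- elbow: bystander: copper elbow fitting, 50 mm legs; origin at its corner.
- collar: bystander: brass collar, 44 mm outside diameter, 30 mm high; origin under its centre.
- jar: bystander: white jar with a black cap, 60 mm diameter, 75 mm high; origin under its centre.
- wrench: bystander: steel wrench lying flat; origin under its middle.
- screwdriver: bystander: screwdriver with a black handle; origin under its middle.
- hammer: bystander: hammer lying flat; origin under its middle.
Mind the look-alikes: they are no part of the job. Several things have the shape of the tube; the one meant has the colours described above.

How it is judged:
On the way:
1. the crank handle stands upright, with the crank not yet turned (at most about half a radian from its start by accident) (value of joint handle above 1.35 rad and distance of handle_hinge from where it was at the start of the episode below 0.04 m), for 0.2 s.
At the end, for the whole second after the job is handed in: The long tube lies at rest in both saddles (centred within 35 mm along its length, within 8 mm across and 6 mm in height, within 0.06 rad of the cradle's line), gripped by the jaw with more than 3 N, the crank within 0.25 rad of its closed stop and the handle still upright (over 1.25 rad) (y of tube in the frame of cradle between -0.035 and 0.035 m and x of tube in the frame of cradle between -0.008 and 0.004 m and z of tube in the frame of cradle between -0.005 and 0.006 m and angle between the y axis of tube and the y axis of cradle, either way round below 0.06 rad and value of joint crank above 4.75 rad and value of joint handle above 1.25 rad and contact force between jaw and tube above 3 N and linear speed of tube below 0.02 m/s); the robot touches nothing.
It fails at once if a bystander is moved more than 40 mm (distance of any of offcut, elbow, collar, jar, wrench, screwdriver, hammer from where it was at the start of the episode above 0.04 m).
It also fails if it takes over 56 s, if anything falls off the work surface, if the arm or the gripper's body presses on something with over 40 N, if the wrist force passes 120 N, or if a joint passes its speed limit or range.

### The arm

A 7-joint arm with a two-finger parallel gripper is mounted at the origin on the work surface. World frame = base frame: x ahead of the robot, y to its left, z up, the work surface at z = 0. Lengths are in m, angles in rad, forces in N, time in s.
With the tool pointing down it reaches from about 0.4 to 0.85 m from the base axis. Payload 10.4 kg.
Tool frame: the origin (TCP) lies at the very end of the fingers, on their centre line; the grasp point (between the pads) lies 19 mm behind it; z points along the fingers, y is the line along which they close (so a half turn about z gives the same grasp; the last joint's range is limited). The gripper opens to 85 mm and grips with 20 to 120 N. Pads are 22 mm wide; open, the fingers measure 114 mm over their backs; the gripper's body (76 mm by 85 mm) begins 54 mm behind the grasp point. The pads swing forward as they close: fully open they stand 13 mm farther back than shut.
Start: joints at [1.147, 0.332, -0.065, 1.46, 0.022, 1.35, -0.088], TCP at [0.244, -0.575, 0.231] pointing down, gripper open.
Joint ranges: [-2.6, 2.6], [-0.5, 2.12], [-1.47, 1.34], [0.16, 2.42], [-1.27, 4.41], [0.06, 2.06], [-2.6, 2.6]. Speed limits (rad/s): [2.22, 2.22, 2.79, 2.79, 3.14, 3.14, 3.14].

### API

Orientations are given as a unit quaternion [x, y, z, w].
In Python, from cell import arm, imaging, models gives the robot as it stands. The module is installed in compiled form; this text tells all that it offers.
- The arm moves only by the shell command python3 -m handwheel 'ROWS'. ROWS is JSON, one flat list of numbers, 7 for each row, row after row: the turn, a rotation vector about the tool's x, y, z in rad, then the shift along the tool's x, y, z in units of 40 mm (1.0 is 40 mm), then the opening, from 0 (shut) to 1 (fully open). In form: [rx, ry, rz, tx, ty, tz, grip, rx, ry, rz, tx, ty, tz, grip, ...]. A call has 1 to 12 rows; each row shifts and turns the commanded pose from where the row before left it, along the tool's axes as they then stand; what a row does not reach is not made up. A row lasts 1/12 s, in which the tool goes at most 41.7 mm and 7.16 degrees, less where a joint would pass 70% of its speed; a pose out of reach is approached as far as the arm can. A call is refused whole if a number of a shift passes 1 or a number of a turn 0.125, either way. A call with a gripper value outside its range is refused whole. The fingers move at their own pace and stop on an object; the grip force is fixed at half the most. Time passes only in rows, so rows that do not move let the fingers close. It gives the time, the measured TCP pose, the force, the opening and the grip force at its end, in the units of the state.
- arm.state(): the state, without advancing time (a new reading comes with each control period).
- imaging.read_camera(name): name is "scene" or "top" or "wrist"; returns a dict with "pixels" (384x512x3 uint8, red, green, blue), "depth" (384x512 float32, m along the optical axis (not along the pixel's ray), 0 where there is no reading), "vfov" (degrees; the focal length in pixels is half the picture's height over the tangent of half this angle, whatever the lens; pixels are square), "cx", "cy" (the principal point, pixels), "D" ([k1, k2, p1, p2, k3] as OpenCV has them; the pictures are not rectified), "T" (4x4, takes a point from camera to world coordinates); the wrist camera has in their place "tool_from_camera" (4x4, takes a point from camera to tool coordinates, whose origin is the TCP and whose axes are the flange's). Camera axes: x right, y down, z forward; pixel columns grow to the right and rows downward; lengths in m; the calibration is good to about 2 mm. A picture is of the moment at which its call begins: read the wrist's pose just before it.
- arm.sign_off(): hands the job in; it is judged then, once.
Trained networks look in the newest picture that a camera, given by its name, has taken for a name from the list of things; names that differ only in an ending like _2 or _b are one class to them, and where a whole thing is asked for, a point or a joint stands for the part that bears it (a point fixed in the world has none). Each returns a list of dicts, best first, with "score" (0 to 1); they miss things now and then, are a little off and sometimes report something else, mostly with a low value. They report only what shows in the picture. A call takes as long as a camera call. They do not tell look-alikes from the thing itself.
- models.look_for(label, camera): "position" ([column, row] in pixels, amid what is visible of it).
The state is a dict: "time_s": time; "joint_positions": joint angles; "joint_vel": joint speeds; "joint_torque": joint torques, N m; "ee_pos": TCP position; "orientation": TCP orientation; "ft_force": force on the tool from outside, world axes, zero at the start; "torque": the same for the moment, N m; "opening": finger opening in m; "finger_force": force on a finger pad.
Only numpy, scipy, OpenCV 4.12 (cv2) and the standard library are available. Lean on these libraries where they do the work, as an engineer would, in place of code of your own. Each camera call takes 0.05 s, during which the arm holds its last target. There are 200 camera calls.

## Working session

There is one attempt and no reset: what is moved stays moved. The work goes in short steps, Python scripts to look and compute and a shell command to move; the robot and the scene stay as the last step left them, time stands still between calls to the robot, and variables do not carry over. Pictures are saved under pics/ and viewed, at most 10 in all, crops included, and the job is handed in when it is done.

```bash
mkdir -p pics; cat > h.py <<'E'
import numpy as np, cv2, json
from cell import arm, imaging, models
from scipy.spatial.transform import Rotation as R
def K(c):
    h,w=c["pixels"].shape[:2]; f=h/2/np.tan(np.radians(c["vfov"])/2)
    return np.array([[f,0,c["cx"]],[0,f,c["cy"]],[0,0,1.]])
def cam(n):
    s=arm.state(); c=imaging.read_camera(n)
    if "T" not in c:
        T=np.eye(4); T[:3,:3]=R.from_quat(s["orientation"]).as_matrix(); T[:3,3]=s["ee_pos"]
        c["T"]=T@c["tool_from_camera"]
    return c
def ray(c,uv):
    p=cv2.undistortPoints(np.array(uv,float).reshape(-1,1,2),K(c),np.array(c["D"],float)).reshape(-1,2)
    return np.c_[p,np.ones(len(p))]
def world(c,uv,d):
    r=ray(c,uv)*np.array(d).reshape(-1,1); return r@c["T"][:3,:3].T+c["T"][:3,3]
def cloud(c):
    v,u=np.nonzero(c["depth"]>0); uv=np.c_[u,v]
    return uv,world(c,uv,c["depth"][v,u])
def atz(c,uv,z):
    r=ray(c,uv)@c["T"][:3,:3].T; o=c["T"][:3,3]
    return o+r*((z-o[2])/r[:,2])[:,None]
def save(c,n): cv2.imwrite(f"pics/{n}.png",c["pixels"][:,:,::-1])
E
python3 - <<'E'
from h import *
for n in("top","scene"):
    c=cam(n); save(c,n); np.savez(f"{n}.npz",**c)
    print(n,c["T"].round(3).tolist(),c["vfov"])
    for l in ["tube","clamp","jaw","handle_grip","handle_hinge","offcut","jar","wrench","hammer","elbow","collar","screwdriver"]:
        for r in models.look_for(l,n)[:2]:
            u,v=r["position"]; d=c["depth"][int(v),int(u)]
            print(l,round(r["score"],2),np.round(r["position"]),world(c,[[u,v]],[d])[0].round(3))
E
```

```text
top [[0.014, -0.996, 0.093, 0.41], [-1.0, -0.016, -0.015, -0.031], [0.017, -0.093, -0.996, 1.286], [0.0, 0.0, 0.0, 1.0]] 51.003281520919444
tube 0.85 [347. 198.] [ 0.505 -0.349  0.027]
tube 0.79 [302. 270.] [ 0.281 -0.207  0.029]
clamp 0.65 [155. 204.] [0.471 0.228 0.139]
clamp 0.56 [196. 204.] [0.476 0.123 0.053]
jaw 0.68 [194. 198.] [0.494 0.127 0.066]
offcut 0.65 [195. 202.] [0.484 0.124 0.064]
offcut 0.49 [297. 201.] [ 0.493 -0.192  0.028]
jar 0.54 [187. 112.] [0.758 0.154 0.072]
wrench 0.53 [105. 220.] [0.425 0.415 0.003]
hammer 0.69 [ 88. 164.] [0.599 0.469 0.03 ]
elbow 0.71 [310. 117.] [ 0.765 -0.235  0.018]
screwdriver 0.63 [261. 115.] [ 0.769 -0.075  0.024]
screwdriver 0.24 [152. 202.] [0.475 0.237 0.133]
scene [[0.046, 0.532, -0.846, 2.064], [0.999, -0.026, 0.038, -0.096], [-0.002, -0.846, -0.533, 1.042], [0.0, 0.0, 0.0, 1.0]] 42.14240225912673
tube 0.71 [207. 174.] [ 0.302 -0.206  0.023]
tube 0.62 [166. 205.] [ 0.531 -0.347  0.028]
clamp 0.95 [295. 194.] [0.544 0.123 0.069]
jaw 0.5 [295. 186.] [0.48  0.133 0.066]
handle_grip 0.64 [329. 168.] [0.472 0.255 0.133]
handle_hinge 0.46 [346. 235.] [0.742 0.274 0.029]
offcut 0.54 [327. 172.] [0.275 0.292 0.001]
jar 0.74 [317. 238.] [0.793 0.167 0.059]
wrench 0.66 [361. 187.] [0.405 0.404 0.006]
hammer 0.75 [381. 216.] [0.625 0.423 0.021]
elbow 0.6 [192. 245.] [ 0.75  -0.241  0.013]
collar 0.45 [347. 232.] [0.717 0.283 0.02 ]
screwdriver 0.57 [246. 244.] [ 0.771 -0.064  0.026]
```

```bash
python3 - <<'E'
import cv2
a=cv2.imread("pics/top.png"); cv2.imwrite("pics/top2.png",cv2.resize(a[70:320,60:400],None,fx=2.3,fy=2.3,interpolation=cv2.INTER_CUBIC))
E
```

```text
(no output)
```

View pics/top2.png

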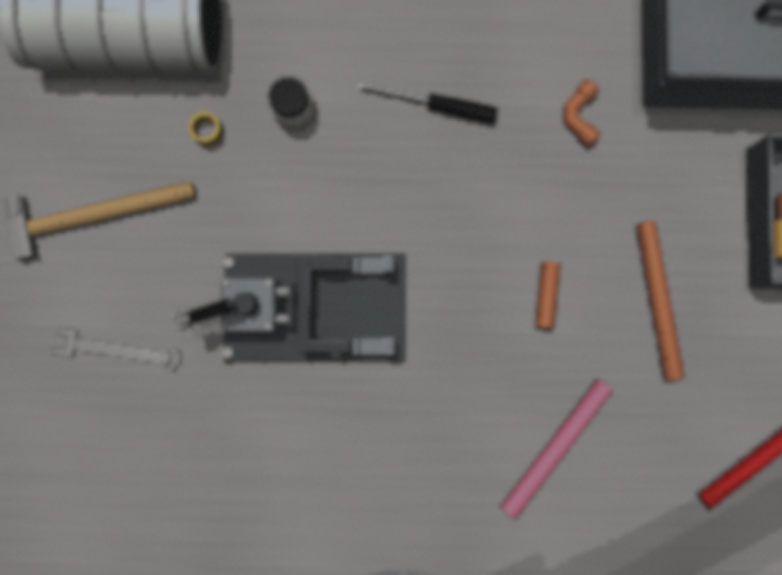

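The top view shows the long copper tube at crop (660,300), the pink look-alike at (555,450) and the offcut at (547,295). The clamp's cradle is on the right at (375,305) and its gearbox on the left at (245,303). The folded handle points to (182,318). Next I'll measure them.

```bash
python3 - <<'E'
from h import *
from scipy.spatial import cKDTree
C={n:dict(np.load(n+".npz")) for n in("top","scene")}
def rep(n,P):
    r=cv2.minAreaRect(P[:,:2].astype(np.float32)*1000); print(n,len(P),[np.round(x,1) for x in r],"z",np.percentile(P[:,2],[2,50,98]).round(3))
for n,c in C.items():
    uv,P=cloud(c); px=c["pixels"][uv[:,1],uv[:,0]].astype(int); r,g,b=px.T
    cop=(r>g*1.4)&(g>b*1.05)&(P[:,2]>.005)
    m=cop&(abs(P[:,0]-.5)<.15)&(P[:,1]<-.27)&(P[:,1]>-.45); rep(n+" tube",P[m])
    q=P[m]; top=q[q[:,2]>.02]; d=np.linalg.svd(top-top.mean(0))[2][0]; print(" dir",d.round(3),"mid of ends",[(top@d).min().round(3),(top@d).max().round(3)],top.mean(0).round(3))
    reg=(abs(P[:,0]-.48)<.12)&(abs(P[:,1]-.16)<.2)
    for nm,lo,hi in(("base",.008,.018),("gear",.07,.08),("saddlefloor/lip",.035,.05),("jaw/stop",.05,.069),("arm",.09,.11),("handle",.115,.15)):
        k=reg&(P[:,2]>lo)&(P[:,2]<hi); 
        if k.sum()>5: rep(f"{n} {nm}",P[k])
E
```

```text
top tube 514 [array([ 497.9, -349.7]), array([215.8,  25.4]), np.float64(10.0)] z [0.019 0.026 0.032]
 dir [-0.985 -0.174 -0.002] mid of ends [np.float64(-0.537), np.float64(-0.322)] [ 0.496 -0.349  0.026]
top base 2260 [array([482.8, 179.8]), array([171.6, 359.4]), np.float64(1.0)] z [0.008 0.012 0.017]
top gear 463 [array([481.9, 126.7]), array([126.7, 225.7]), np.float64(1.1)] z [0.07  0.075 0.08 ]
top saddlefloor/lip 215 [array([492.8, 118.2]), array([194.6, 130.9]), np.float64(82.8)] z [0.036 0.041 0.049]
top jaw/stop 504 [array([481.6, 123.9]), array([124.7, 222.4]), np.float64(2.3)] z [0.051 0.065 0.069]
top arm 74 [array([472.8, 233.8]), array([27.1, 88.1]), np.float64(14.7)] z [0.099 0.107 0.11 ]
top handle 165 [array([465.3, 250.1]), array([21.9, 77.5]), np.float64(17.3)] z [0.117 0.13  0.139]
scene tube 215 [array([ 501.2, -349.5]), array([222.5,  23.9]), np.float64(10.0)] z [0.021 0.029 0.035]
 dir [ 0.984  0.175 -0.002] mid of ends [np.float64(0.321), np.float64(0.543)] [ 0.511 -0.348  0.029]
scene base 813 [array([480.2, 162.9]), array([237.2, 392.9]), np.float64(0.3)] z [0.008 0.014 0.018]
scene gear 211 [array([489.7, 130.5]), array([226.7, 132. ]), np.float64(89.2)] z [0.07  0.075 0.08 ]
scene saddlefloor/lip 207 [array([489. , 129.2]), array([138.3, 222.9]), np.float64(0.6)] z [0.035 0.043 0.05 ]
scene jaw/stop 387 [array([484.9, 124.9]), array([132.1, 232. ]), np.float64(9.4)] z [0.051 0.062 0.069]
scene arm 85 [array([471.3, 241.8]), array([ 29.3, 102.9]), np.float64(20.9)] z [0.095 0.106 0.11 ]
scene handle 87 [array([470.9, 253.5]), array([28. , 77.8]), np.float64(22.6)] z [0.119 0.13  0.142]
```

```bash
python3 - <<'E'
from h import *
s=arm.state(); print(R.from_quat(s["orientation"]).as_matrix().round(3).tolist(),s["ee_pos"],s["opening"],s["time_s"])
c=imaging.read_camera("wrist"); print(np.array(c["tool_from_camera"]).round(3).tolist(),c["vfov"])
E
```

```text
[[0.921, 0.39, 0.0], [0.39, -0.921, -0.0], [0.0, 0.0, -1.0]] [ 0.24387825 -0.57547939  0.23134119] 0.08521630329157456 1.3
[[-0.0, -0.952, -0.306, 0.078], [1.0, -0.0, 0.001, 0.0], [-0.001, -0.306, 0.952, -0.142], [0.0, 0.0, 0.0, 1.0]] 65.09859406994872
```

```bash
python3 -m handwheel '[0,0,0.1125,0,0,0,1, 0,0,0.1125,0,0,0,1, 0,0,0,0.73,-0.445,0,1, 0,0,0,0.73,-0.445,0,1, 0,0,0,0.73,-0.445,0,1, 0,0,0,0.73,-0.445,0,1, 0,0,0,0.73,-0.445,0,1, 0,0,0,0.73,-0.445,0,1, 0,0,0,0.73,-0.445,0,1, 0,0,0,0.73,-0.445,0,1, 0,0,0,0.73,-0.445,0,1, 0,0,0,0.73,-0.445,0,1]'
cat >> h.py <<'E'
def go(p,yaw=None):
    "turn about tool z (rad), then shift in tool units (after that turn) to TCP p, tool down"
    s=arm.state(); M=R.from_quat(s["orientation"]).as_matrix(); y0=np.arctan2(M[1,0],M[0,0])
    t=0 if yaw is None else y0-yaw
    M=M@R.from_rotvec([0,0,t]).as_matrix()
    print("at",np.round(s["ee_pos"],4),"yaw",y0.round(4),"tilt z",M[:,2].round(3),"rz",round(float(t),4),"shift",(M.T@(np.array(p)-s["ee_pos"])/.04).round(3),"t",s["time_s"])
E
python3 - <<'E'
from h import *
c=cam("wrist"); save(c,"w1"); uv,P=cloud(c); r,g,b=c["pixels"][uv[:,1],uv[:,0]].astype(int).T
m=(r>g*1.4)&(g>b*1.05)&(P[:,2]>.005)&(P[:,1]<-.27)&(P[:,1]>-.43); q=P[m]
print(m.sum(),cv2.minAreaRect(q[:,:2].astype(np.float32)*1000),np.percentile(q[:,2],[2,50,98]))
print(models.look_for("tube","wrist")[:2])
go([.5,-.3495,.003],.1745)
E
```

```text
time_s: 2.35
ee_pos: [0.5013, -0.348, 0.2315]
orientation: [0.996, 0.088, 0.0, 0.0]
ft_force: [0.1, -0.1, 1.0]
opening: 0.0853
finger_force: 0.0
4194 ((430.8709716796875, -386.6290283203125), (368.3419494628906, 143.90823364257812), 26.71057891845703) [0.01829358 0.02548385 0.30763914]
[{'position': [318.4, 323.8], 'score': 0.7}, {'position': [177.7, 243.0], 'score': 0.69}]
at [ 0.505  -0.343   0.2312] yaw 0.1849 tilt z [ 0.002  0.003 -1.   ] rz 0.0104 shift [-0.165  0.151  5.705] t 2.45
```

```bash
python3 - <<'E'
from h import *
for _ in range(3):
    s=arm.state(); print(s["ee_pos"].round(4) if hasattr(s["ee_pos"],'round') else s["ee_pos"],s["time_s"])
    c=cam("wrist"); uv,P=cloud(c); r,g,b=c["pixels"][uv[:,1],uv[:,0]].astype(int).T
    m=(r>g*1.4)&(g>b*1.05)&(P[:,2]>.016)&(P[:,2]<.034)&(abs(P[:,1]+.35)<.05)&(abs(P[:,0]-.5)<.13); q=P[m]
    print(m.sum(),cv2.minAreaRect(q[:,:2].astype(np.float32)*1000),np.percentile(q[:,2],[2,50,98]),np.median(q,0))
go([.5,-.3495,.003],.1745)
E
```

```text
[ 0.505  -0.343   0.2312] 2.45
3584 ((500.5776062011719, -351.7982177734375), (217.76930236816406, 24.90805435180664), 9.952285766601562) [0.01949796 0.0252581  0.02779263] [ 0.5183353  -0.34881992  0.0252581 ]
[ 0.5025 -0.3461  0.2312] 2.5
3598 ((500.44476318359375, -351.93939208984375), (217.9568328857422, 24.89507293701172), 10.065515518188477) [0.0190207  0.02534508 0.02782305] [ 0.51960898 -0.34867681  0.02534508]
[ 0.5008 -0.3484  0.2312] 2.55
3624 ((500.6321105957031, -351.771240234375), (218.14599609375, 24.809558868408203), 10.117451667785645) [0.01916658 0.02536421 0.02782668] [ 0.5192335  -0.34887526  0.02536421]
at [ 0.4998 -0.3497  0.2312] yaw 0.1755 tilt z [-0. -0. -1.] rz 0.001 shift [ 0.008 -0.006  5.706] t 2.6
```

```bash
python3 -m handwheel '[0,0,0,0,0.04,0.9,0.8, 0,0,0,0,0,0.9,0.8, 0,0,0,0,0,0.9,0.8, 0,0,0,0,0,0.9,0.8, 0,0,0,0,0,0.9,0.8, 0,0,0,0,0,0.8,0.8, 0,0,0,0,0,0.4,0.8, 0,0,0,0,0,0,0.8, 0,0,0,0,0,0,0, 0,0,0,0,0,0,0, 0,0,0,0,0,0,0, 0,0,0,0,0,0,0]'
python3 -m handwheel '[0,0,0,0,0,0,0, 0,0,0,0,0,0,0, 0,0,0,0,0,0,0]'
```

```text
time_s: 3.6
ee_pos: [0.5015, -0.352, 0.0057]
orientation: [0.996, 0.088, 0.001, 0.001]
ft_force: [-1.1, -0.2, 3.2]
opening: 0.0259
finger_force: 58.7
time_s: 3.85
ee_pos: [0.5015, -0.352, 0.0056]
orientation: [0.996, 0.088, 0.001, 0.001]
ft_force: [-1.0, -0.1, 5.8]
opening: 0.0259
finger_force: 58.7
```

```bash
python3 -m handwheel '[0,0,0,0,0,-0.4,0, 0,0,0,0,0,-0.8,0, 0,0,0,0,0,-1,0, 0,0,0,0,0,-1,0, 0,0,0,0,0,-1,0, 0,0,0.0875,0,0,-1,0, 0,0,0.0875,0,0,-0.8,0, 0,0,0,0,-0.9,0,0, 0,0,0,0,-0.97,0,0, 0,0,0,0,-0.97,0,0, 0,0,0,0,-0.97,0,0, 0,0,0,0,-0.97,0,0]' &&
python3 -m handwheel '[0,0,0,0,-0.97,0,0, 0,0,0,0,-0.97,0,0, 0,0,0,0,-0.97,0,0, 0,0,0,0,-0.97,0,0, 0,0,0,0,0,0,0, 0,0,0,0,0,0,0, 0,0,0,0,0,0,0]'
python3 - <<'E'
from h import *
c=cam("wrist"); save(c,"w2"); np.savez("w2.npz",**c); go([.48,0,.24],0)
uv,P=cloud(c)
reg=(abs(P[:,0]-.48)<.12)&(P[:,1]>.02)
def rep(n,P):
    r=cv2.minAreaRect(P[:,:2].astype(np.float32)*1000); print(n,len(P),[np.round(x,1) for x in r],"ext",np.percentile(P,[1,99],axis=0).round(4).tolist())
for nm,lo,hi in(("base",.009,.016),("gear",.073,.078),("stop",.067,.072),("floor",.037,.044),("jaw",.05,.066),("arm",.098,.11),("handle",.117,.15)):
    k=reg&(P[:,2]>lo)&(P[:,2]<hi)
    if k.sum()>5: rep(nm,P[k])
E
```

```text
time_s: 4.85
ee_pos: [0.5001, -0.1578, 0.2446]
orientation: [1.0, 0.0, 0.001, 0.001]
ft_force: [0.9, 0.5, -1.8]
opening: 0.026
finger_force: 59.5
time_s: 5.43
ee_pos: [0.5003, -0.0049, 0.2441]
orientation: [1.0, 0.0, 0.001, 0.0]
ft_force: [0.6, -1.0, -2.2]
opening: 0.0259
finger_force: 59.4
at [ 0.5003 -0.0055  0.2438] yaw -0.0006 tilt z [ 0.001 -0.001 -1.   ] rz -0.0006 shift [-0.507 -0.138  0.095] t 5.4833
base 10354 [array([484.2, 141.5]), array([150.1, 219.1]), np.float64(1.1)] ext [[0.411, 0.035, 0.0092], [0.5579, 0.2454, 0.0141]]
gear 2443 [array([482.6, 204.5]), array([67.4, 67.7]), np.float64(0.6)] ext [[0.4502, 0.1718, 0.073], [0.5153, 0.2367, 0.0779]]
stop 385 [array([482. , 128.5]), array([111.3, 218. ]), np.float64(7.4)] ext [[0.4481, 0.0278, 0.0671], [0.5494, 0.2383, 0.072]]
floor 1170 [array([485.3, 133.7]), array([131. , 206.5]), np.float64(0.2)] ext [[0.4206, 0.0308, 0.0372], [0.5509, 0.2238, 0.0438]]
jaw 4783 [array([483.2, 130.2]), array([127.2, 210.3]), np.float64(2.7)] ext [[0.4228, 0.073, 0.0506], [0.5472, 0.219, 0.0659]]
arm 947 [array([476.6, 216.5]), array([27.8, 55.3]), np.float64(27.1)] ext [[0.4695, 0.1911, 0.0989], [0.496, 0.2336, 0.1073]]
handle 358 [array([475.2, 218.3]), array([14. , 22.9]), np.float64(73.4)] ext [[0.4688, 0.212, 0.1221], [0.4868, 0.2241, 0.1378]]
```

View pics/w2.png

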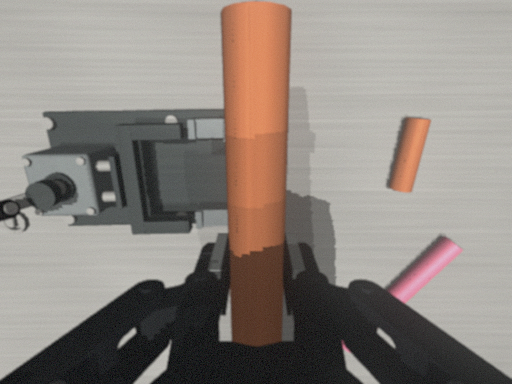

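```bash
python3 - <<'E'
from h import *
for n in("top","scene","w2"):
    c=dict(np.load(n+".npz")); uv,P=cloud(c); th=np.radians(1.0)
    ex=np.array([-np.sin(th),np.cos(th)]); ey=-np.array([np.cos(th),np.sin(th)]); o=np.array([.4858,.044])
    d=P[:,:2]-o; X=d@ex*1000; Y=d@ey*1000; Z=P[:,2]*1000
    def st(nm,k):
        if k.sum()>4: print(n,nm,k.sum(),"X",np.percentile(X[k],[0,2,50,98,100]).round(1),"Y",np.percentile(Y[k],[0,2,50,98,100]).round(1),"Z",np.percentile(Z[k],[5,50,95]).round(1))
    sad=(abs(abs(Y)-55)<9)
    st("stop",sad&(abs(X+22)<25)&(Z>64)&(Z<75)); st("floor",sad&(abs(X)<16)&(Z>36)&(Z<44)); st("prong",sad&(X>15)&(X<70)&(Z>52)&(Z<75))
    st("base",(abs(Y)<100)&(X<60)&(X>-70)&(Z>9)&(Z<15)); st("gear",(X>100)&(X<200)&(abs(Y)<60)&(Z>73)&(Z<78))
    st("hub",(abs(X-160)<25)&(abs(Y)<25)&(Z>100))
    k=(X>90)&(X<300)&(abs(Y)<90)&(Z>112)&(Z<160); st("handle",k)
    if k.sum()>20:
        rr=cv2.minAreaRect(np.c_[X,Y][k].astype(np.float32)); print(rr); A=np.c_[X[k],Y[k],Z[k]]; u=np.linalg.svd(A-A.mean(0))[2][0]; print("  axis",u.round(3),A.mean(0).round(1))
    k=(X>165)&(X<300)&(abs(Y)<90)&(Z>90)&(Z<112); st("armbar",k)
    # slope of gear edge
E
```

```text
top stop 57 X [-30.2 -30.1 -24.  -17.7 -17.6] Y [-61.9 -61.8  47.5  62.6  62.6] Z [65.5 70.  73.9]
top floor 103 X [-13.8 -13.7  -1.   14.7  14.8] Y [-62.2 -61.8  46.7  62.2  62.2] Z [36.6 39.8 43. ]
top prong 136 X [29.  30.3 49.  69.5 69.7] Y [-59.4 -59.3  50.2  62.4  62.4] Z [62.1 66.  70.1]
top base 899 X [-43.9 -43.8   6.8  57.2  57.9] Y [-71.8 -71.2   1.9  74.3  74.5] Z [ 9.4 12.2 14.7]
top gear 263 X [125.7 126.4 155.8 192.8 195.2] Y [-31.1 -31.    8.3  35.3  35.4] Z [73.4 75.4 77.6]
top hub 117 X [147.3 147.4 165.2 184.2 184.8] Y [-10.6 -10.4   4.5  16.   17.3] Z [103.7 109.4 138.8]
top handle 171 X [163.9 169.6 206.1 243.6 246.1] Y [-7.1  0.1 17.  35.5 36.7] Z [116.4 129.7 138.6]
((203.69468688964844, 16.03104019165039), (89.43228149414062, 21.875083923339844), 16.46833038330078)
  axis [ 0.929  0.297 -0.222] [206.1  16.6 128.4]
top armbar 27 X [165.2 166.1 170.4 230.8 232.1] Y [-7.5 -7.4 10.2 31.9 33.3] Z [101.6 107.2 110.7]
scene stop 21 X [-26.8 -26.8 -20.2 -12.8 -12.7] Y [-63.9 -63.8 -50.6  62.5  63.9] Z [64.4 71.1 73.2]
scene floor 28 X [-15.6 -13.4   2.4  15.   15.1] Y
[... 1071 characters left out ...]
 -62.4 -47.2  62.1  63.3] Z [55.2 64.7 66. ]
w2 base 4368 X [-12.   -9.4  27.8  58.6  59.9] Y [-74.6 -72.7  -2.9  55.9  74.8] Z [ 9.7 10.9 12.3]
w2 gear 2443 X [126.5 128.5 152.4 191.8 194.4] Y [-33.4 -31.8  -9.3  31.8  34. ] Z [73.2 74.1 77.4]
w2 hub 1236 X [146.5 147.6 167.9 182.6 185. ] Y [-13.5 -12.2   2.3  13.1  16.4] Z [103.2 106.  135.2]
w2 handle 358 X [167.3 168.5 171.8 179.3 184.6] Y [-4.4 -3.6  4.2 13.  16.4] Z [124.2 131.5 137. ]
((174.4340362548828, 7.536154747009277), (22.93214988708496, 14.035181045532227), 72.44892883300781)
  axis [-0.072 -0.899 -0.432] [172.1   4.1 131.1]
w2 armbar 382 X [165.  165.3 173.  190.6 203.6] Y [-12.6 -10.6   2.9  12.8  14.6] Z [103.7 105.3 106.7]
```

```bash
python3 - <<'E'
from h import *
c=dict(np.load("w2.npz")); go([.4858,.0435,.0465],.0175)
s=arm.state(); uv,P=cloud(c); r,g,b=c["pixels"][uv[:,1],uv[:,0]].astype(int).T
m=(r>g*1.4)&(g>b*1.05)&(P[:,2]>.2)&(abs(P[:,1])<.05); q=P[m]-s["ee_pos"]
print(cv2.minAreaRect(q[:,:2].astype(np.float32)*1000),np.percentile(q,[1,99],axis=0).round(4).tolist())
t=q[(abs(q[:,1]-np.median(q[:,1]))<.008)]
A=np.polyfit(t[:,0],t[:,1],1); B=np.polyfit(t[:,0],t[:,2],1); print(A,B)
E
```

```text
at [ 0.5003 -0.0055  0.2438] yaw -0.0006 tilt z [ 0.001 -0.001 -1.   ] rz -0.0181 shift [-0.345 -1.236  4.932] t 5.4833
((29.298622131347656, 20.387985229492188), (158.4815673828125, 68.3111343383789), 0.9545024633407593) [[-0.0408, -0.0122, 0.0119], [0.1075, 0.0132, 0.0224]]
[-0.00014256  0.00047904] [-0.00103246  0.02062168]
```

```bash
python3 -m handwheel '[0,0,-0.018,0,0,0,0, 0,0,0,-0.115,-0.412,0.8,0, 0,0,0,-0.115,-0.412,0.8,0, 0,0,0,-0.115,-0.412,0.8,0, 0,0,0,0,0,0.6,0, 0,0,0,0,0,0.2,0, 0,0,0,0,0,0,0, 0,0,0,0,0,0,0, 0,0,0,0,0,0,0]'
python3 - <<'E'
from h import *
go([.4858,.0435,.0465],.0175)
E
```

```text
time_s: 6.23
ee_pos: [0.4869, 0.0441, 0.117]
orientation: [1.0, 0.009, 0.001, 0.0]
ft_force: [1.5, -0.3, -1.2]
opening: 0.0261
finger_force: 59.4
at [0.4869 0.0441 0.117 ] yaw 0.0174 tilt z [ 0.003 -0.    -1.   ] rz -0.0001 shift [-0.032  0.014  1.763] t 6.2333
```

```bash
python3 -m handwheel '[0,0,0,0,0.014,0.4,0, 0,0,0,0,0,0.4,0, 0,0,0,0,0,0.4,0, 0,0,0,0,0,0.3,0, 0,0,0,0,0,0.15,0, 0,0,0,0,0,0.1,0, 0,0,0,0,0,0,0, 0,0,0,0,0,0,0]'
python3 - <<'E'
from h import *
go([.4858,.0435,.0455],.0175); print(arm.state()["ft_force"])
E
```

```text
time_s: 6.9
ee_pos: [0.4863, 0.0443, 0.0461]
orientation: [1.0, 0.009, 0.001, 0.0]
ft_force: [0.0, -1.0, -0.7]
opening: 0.0258
finger_force: 59.7
at [0.4863 0.0443 0.0461] yaw 0.0187 tilt z [ 0.001 -0.    -1.   ] rz 0.0012 shift [-0.012  0.019  0.015] t 6.9
[ 0.01379025 -0.97062004 -0.68683964]
```

```bash
python3 -m handwheel '[0,0,0,0,0,0,0.55, 0,0,0,0,0,0,0.55, 0,0,0,0,0,0,0.55, 0,0,0,0,0,-0.3,0.55, 0,0,0,0,0,-0.7,0.55, 0,0,0,0,0,-1,0.55, 0,0,0,0,0,-1,0.55, 0,0,0,0,-0.8,-1,0.55, 0,0,0,0,-0.8,-1,0.55, 0,0,0,0,-0.8,-0.5,0.55, 0,0,0,0,0,0,0.55, 0,0,0,0,0,0,0.55]'
python3 - <<'E'
from h import *
imaging.read_camera("scene");imaging.read_camera("scene")
c=cam("wrist"); save(c,"w3"); np.savez("w3.npz",**c); go([.4858,.14,.25],.0175)
uv,P=cloud(c); th=np.radians(1.0)
ex=np.array([-np.sin(th),np.cos(th)]); ey=-np.array([np.cos(th),np.sin(th)]); o=np.array([.4858,.044])
d=P[:,:2]-o; X=d@ex*1000; Y=d@ey*1000; Z=P[:,2]*1000
def fit(nm,k):
    A=np.c_[X[k],Y[k],Z[k]]; u=np.linalg.svd(A-A.mean(0))[2][0]; print(nm,k.sum(),"axis",u.round(3),A.mean(0).round(1),np.percentile(A,[1,99],axis=0).round(1).tolist(),cv2.minAreaRect(A[:,:2].astype(np.float32)))
fit("handle",(X>140)&(X<300)&(abs(Y)<70)&(Z>112)&(Z<160))
fit("arm",(X>185)&(X<300)&(abs(Y)<70)&(Z>95)&(Z<112))
r,g,b=c["pixels"][uv[:,1],uv[:,0]].astype(int).T
fit("tube",(r>g*1.4)&(g>b*1.05)&(abs(X)<25)&(Z>55)&(Z<75))
fit("gear",(X>100)&(X<200)&(abs(Y)<60)&(Z>73)&(Z<78))
E
```

```text
time_s: 7.9
ee_pos: [0.4841, 0.1305, 0.2526]
orientation: [1.0, 0.011, 0.002, -0.0]
ft_force: [-0.7, -0.9, -0.6]
opening: 0.047
finger_force: 0.0
at [0.4837 0.1272 0.2499] yaw 0.0176 tilt z [-0.001 -0.001 -1.   ] rz 0.0001 shift [ 0.059 -0.319 -0.003] t 8.05
handle 1431 axis [ 0.931  0.286 -0.227] [204.5  12.3 128. ] [[169.8, -3.0, 114.5], [244.3, 33.5, 137.6]] ((207.6744384765625, 15.88613510131836), (79.60659790039062, 23.457134246826172), 14.18826961517334)
arm 180 axis [0.966 0.258 0.026] [216.9   9.9 103.3] [[185.8, 1.0, 96.8], [246.3, 22.7, 111.7]] ((214.5088348388672, 17.42119026184082), (64.81673431396484, 19.43561363220215), 13.248523712158203)
tube 4150 axis [-0.005  1.     0.001] [  1.9 -19.3  64.3] [[-12.0, -106.9, 55.7], [13.0, 91.1, 68.1]] ((-0.051044464111328125, -3.8261947631835938), (27.09391975402832, 209.7218017578125), 0.1557382047176361)
gear 2379 axis [-0.681  0.733 -0.001] [156.8  -4.5  74.4] [[127.7, -32.3, 73.0], [193.7, 32.7, 77.8]] ((160.88937377929688, 0.12258148193359375), (68.85588836669922, 66.96287536621094), 0.06323671340942383)
```

View pics/w3.png

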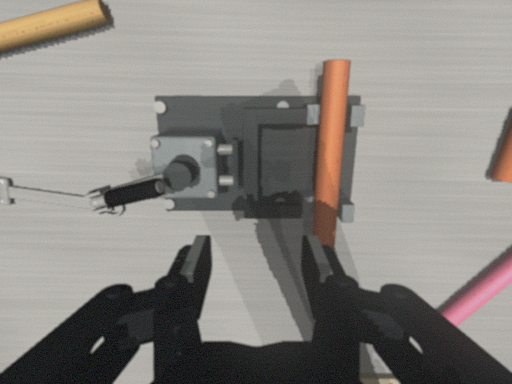

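```bash
cat >> h.py <<'E'
th=np.radians(1.0); EX=np.array([-np.sin(th),np.cos(th),0]); EY=-np.array([np.cos(th),np.sin(th),0]); O=np.array([.4858,.044,0])
def cl(X,Y,Z): return O+EX*X/1000+EY*Y/1000+np.array([0,0,Z/1000])
def tocl(p): d=np.array(p)-O; return np.array([d@EX,d@EY,d[2]])*1000
E
python3 - <<'E'
from h import *
print(np.round(arm.state()["joint_positions"],3)); p=cl(190.2,8.3,150); print(p); go(p,-1.283)
E
```

```text
[ 0.206  0.085 -0.58   1.729  0.048  1.343 -1.937]
[0.47418182 0.23402618 0.15      ]
at [0.4837 0.1272 0.2499] yaw 0.0176 tilt z [-0.001 -0.001 -1.   ] rz 1.3006 shift [-2.629 -0.534  2.496] t 8.05
```

```bash
python3 -m handwheel '[0,0,-0.125,0,0,0,0.55, 0,0,-0.125,0,0,0,0.55, 0,0,-0.125,0,0,0,0.55, 0,0,-0.125,0,0,0,0.55, 0,0,-0.125,0,0,0,0.55, 0,0,-0.125,0,0,0,0.55, 0,0,-0.125,0,0,0,0.55, 0,0,-0.125,0,0,0,0.55, 0,0,-0.125,0,0,0,0.55, 0,0,-0.125,0,0,0,0.55, 0,0,-0.125,0,0,0,0.55, 0,0,-0.125,0,0,0,0.55]' && python3 -m handwheel '[0,0,-0.12,0,0,0,0.55, 0,0,-0.11,0,0,0,0.55, 0,0,-0.11,0,0,0,0.55, 0,0,0,0.66,0.13,0,0.55, 0,0,0,0.66,0.13,0,0.55, 0,0,0,0.66,0.13,0.5,0.55, 0,0,0,0.66,0.13,0.5,0.55, 0,0,0,0,0,0.4,0.55, 0,0,0,0,0,0,0.55, 0,0,0,0,0,0,0.55, 0,0,0,0,0,0,0.55]'
python3 - <<'E'
from h import *
print(np.round(arm.state()["joint_positions"],3)); go(cl(190.2,8.3,110),1.858)
c=cam("wrist"); save(c,"w4")
uv,P=cloud(c); d=P-O; X,Y,Z=d@EX*1e3,d@EY*1e3,P[:,2]*1e3
k=(X>150)&(X<270)&(abs(Y)<60)&(Z>112)&(Z<145)
A=np.c_[X[k],Y[k],Z[k]]; u=np.linalg.svd(A-A.mean(0))[2][0]; print(k.sum(),u,A.mean(0),np.percentile(A,[1,99],axis=0))
E
```

```text
time_s: 9.05
ee_pos: [0.4837, 0.1269, 0.2495]
orientation: [0.724, 0.69, -0.001, -0.0]
ft_force: [-1.0, 0.2, 0.6]
opening: 0.047
finger_force: 0.0
time_s: 9.97
ee_pos: [0.4746, 0.2341, 0.1949]
orientation: [0.599, 0.801, -0.0, 0.0]
ft_force: [0.7, 0.1, -0.7]
opening: 0.0469
finger_force: 0.0
[ 0.12   0.221 -0.747  1.732  0.158  1.25  -0.379]
at [0.4746 0.2341 0.1949] yaw 1.8566 tilt z [ 0. -0. -1.] rz -0.0014 shift [ 0.003 -0.011  2.124] t 9.9667
2535 [-0.92514289 -0.28090497  0.25534885] [209.59018414  14.86471188 127.62692698] [[173.23242633  -1.58878846 116.41013889]
 [244.52869285  33.70730799 137.76816653]]
```

View pics/w4.png

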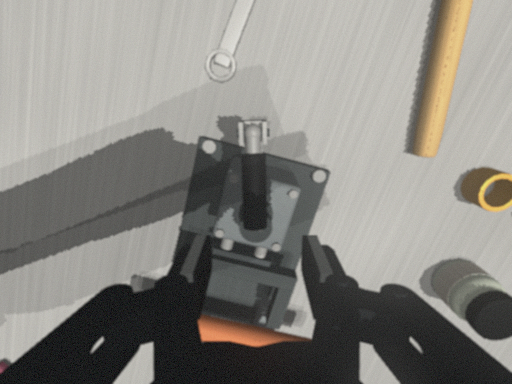

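```bash
python3 -m handwheel '[0,0,0,0,0,0.5,0.55, 0,0,0,0,0,0.7,0.55, 0,0,0,0,0,0.6,0.55, 0,0,0,0,0,0.3,0.55, 0,0,0,0,0,0,0.5, 0,0,0,0,0,0,0.4, 0,0,0,0,0,0,0.3, 0,0,0,0,0,0,0.2, 0,0,0,0,0,0,0, 0,0,0,0,0,0,0, 0,0,0,0,0,0,0]'
python3 - <<'E'
from h import *
s=arm.state();print(s["ft_force"],s["torque"],tocl(s["ee_pos"])); go(cl(190.2,8.3,110),1.858)
E
```

```text
time_s: 10.93
ee_pos: [0.4743, 0.2357, 0.1112]
orientation: [0.598, 0.801, 0.0, 0.0]
ft_force: [-2.0, -1.1, 5.7]
opening: 0.016
finger_force: 58.6
[-1.98448007 -1.11915888  5.72620095] [ 0.05261574  0.47496225 -0.13681308] [191.82406894   8.13532023 111.15041351]
at [0.4743 0.2357 0.1112] yaw 1.8586 tilt z [ 0.001  0.    -1.   ] rz 0.0006 shift [-0.038 -0.015  0.029] t 10.9333
```

```bash
python3 -m handwheel '[0,-0.12,0,-0.006,0,-0.141,0, 0,-0.12,0,-0.006,0,-0.141,0, 0,-0.12,0,-0.006,0,-0.141,0, 0,-0.12,0,-0.006,0,-0.141,0, 0,0,0,0,0,0,0, 0,0,0,0,0,0,0]'
cat >> h.py <<'E'
def hs(a=.27):
    s=arm.state(); p=tocl(s["ee_pos"]); M=R.from_quat(s["orientation"]).as_matrix(); z=M[:,2]
    g=tocl(s["ee_pos"]-.017*z); u=np.array([np.cos(a),np.sin(a),0]); r=g-np.array([160,0,116]); 
    print("tcp",p.round(1),"grip radial-80",round(r@u-80,1),"lateral",round(float(-r[0]*u[1]+r[1]*u[0]),1),"up",r[2].round(1),"dist",np.hypot(r@u-80,r[2]).round(1),"fold",np.arctan2(r[2],80-r@u).round(3),"tilt",np.arctan2(-(M[0:3,2]@(EX*u[0]+EY*u[1])),-z[2]).round(3),"F",np.round(s["ft_force"],1),"T",np.round(s["torque"],2),"open",round(s["opening"],4),"j",np.round(s["joint_positions"],2),"t",s["time_s"])
E
python3 -c "from h import *; hs()"
```

```text
time_s: 11.43
ee_pos: [0.4742, 0.2366, 0.1339]
orientation: [0.581, 0.777, -0.144, 0.194]
ft_force: [-0.1, -10.1, 11.9]
opening: 0.0162
finger_force: 60.4
tcp [192.8   8.3 133.9] grip radial-80 -38.2 lateral -0.8 up 32.9 dist 50.4 fold 0.711 tilt 0.488 F [ -0.1 -10.1  11.9] T [-2.28 -0.06 -0.32] open 0.0162 j [-0.29  0.43 -0.65  1.71  0.64  1.45 -0.85] t 11.4333
```

```bash
python3 -m handwheel '[0,-0.12,0,-0.006,0,-0.141,0, 0,-0.12,0,-0.006,0,-0.141,0, 0,-0.12,0,-0.006,0,-0.141,0, 0,0,0,0,0,0,0, 0,0,0,0,0,0,0]'
python3 -c "from h import *; hs()"
```

```text
time_s: 11.85
ee_pos: [0.4718, 0.2457, 0.1496]
orientation: [0.546, 0.729, -0.246, 0.331]
ft_force: [1.7, -7.3, 20.0]
opening: 0.0156
finger_force: 60.5
tcp [201.9  10.4 149.6] grip radial-80 -24.1 lateral -1.1 up 44.8 dist 50.9 fold 1.078 tilt 0.849 F [ 1.7 -7.3 20. ] T [-3.08 -0.57 -0.22] open 0.0156 j [-0.53  0.6  -0.58  1.61  0.84  1.76 -1.01] t 11.85
```

```bash
python3 -m handwheel '[0,-0.12,0,-0.006,0,-0.141,0, 0,0,0,0.03,0,-0.11,0, 0,0,0,0.04,0,-0.11,0, 0,0,0,0.05,0,-0.1,0, 0,0,0,0,0,0,0, 0,0,0,0,0,0,0]'
python3 -c "from h import *; hs()"
```

```text
time_s: 12.35
ee_pos: [0.466, 0.2626, 0.1541]
orientation: [0.531, 0.71, -0.277, 0.371]
ft_force: [0.9, -4.7, -0.2]
opening: 0.016
finger_force: 59.2
tcp [218.9  16.  154.1] grip radial-80 -5.0 lateral -0.3 up 47.8 dist 48.1 fold 1.466 tilt 0.962 F [ 0.9 -4.7 -0.2] T [-0.06  0.12 -0.04] open 0.016 j [-0.61  0.67 -0.55  1.55  0.89  1.87 -1.05] t 12.35
```

```bash
python3 -m handwheel '[0,0,0,0.05,0,-0.08,0, 0,0,0,0.03,0,-0.05,0, 0,0,0,0,0,0,0, 0,0,0,0,0,0,0, 0,0,0,0,0,0,0]'
python3 -c "from h import *; hs()"
```

```text
time_s: 12.77
ee_pos: [0.4643, 0.2679, 0.1537]
orientation: [0.531, 0.71, -0.278, 0.37]
ft_force: [2.1, -6.9, -5.3]
opening: 0.016
finger_force: 59.1
tcp [224.3  17.6 153.7] grip radial-80 0.6 lateral -0.2 up 47.4 dist 47.4 fold 1.583 tilt 0.962 F [ 2.1 -6.9 -5.3] T [ 0.56  0.01 -0.  ] open 0.016 j [-0.62  0.68 -0.55  1.54  0.88  1.87 -1.05] t 12.7667
```

```bash
python3 -m handwheel '[0,0,0,0,0,0,0.5, 0,0,0,0,0,0,0.5, 0,0,0,0,0,0,0.5, 0,0,0,0,0,-0.6,0.5, 0,0,0,0,0,-0.8,0.5, 0,0,0,0,0,-0.8,0.5, 0,0.12,0,0,0,0,0.5, 0,0.12,0,0,0,0,0.5, 0,0.12,0,0,0,0,0.5, 0,0.12,0,0,0,0,0.5, 0,0.12,0,0,0,0,0.5, 0,0.12,0,0,0,0,0.5]' && python3 -m handwheel '[0,0.12,0,0,0,0,0.5, 0,0.12,0,0,0,0,0.5, 0,0,0,0,0,-0.6,0.5, 0,0,0,0,0,0,0.5, 0,0,0,0,0,0,0.5, 0,0,0,0,0,0,0.5]'
python3 - <<'E'
from h import *
hs(); c=cam("wrist"); save(c,"w5"); uv,P=cloud(c); d=P-O; X,Y,Z=d@EX*1e3,d@EY*1e3,P[:,2]*1e3
k=(X>150)&(X<290)&(abs(Y)<60)&(Z>125)&(Z<200); A=np.c_[X[k],Y[k],Z[k]]
print(k.sum(),np.percentile(A,[2,50,98],axis=0).round(1).tolist())
u=np.array([np.cos(.27),np.sin(.27),0]); go(cl(*(np.array([160,0,155])+80*u)),1.858)
E
```

```text
time_s: 13.77
ee_pos: [0.4434, 0.3398, 0.2063]
orientation: [0.594, 0.796, -0.068, 0.095]
ft_force: [-0.3, -1.0, -0.4]
opening: 0.0424
finger_force: 0.0
time_s: 14.27
ee_pos: [0.443, 0.339, 0.2291]
orientation: [0.598, 0.802, 0.0, 0.0]
ft_force: [0.8, -0.0, -0.7]
opening: 0.0423
finger_force: 0.0
tcp [295.7  37.7 229.1] grip radial-80 60.9 lateral 0.1 up 130.1 dist 143.6 fold 2.009 tilt 0.0 F [ 0.8 -0.  -0.7] T [0.03 0.   0.03] open 0.0423 j [-0.07  0.27 -0.78  1.61  0.2   1.34 -0.59] t 14.2667
1301 [[225.0, 11.9, 133.0], [238.6, 21.4, 170.9], [244.5, 28.6, 187.1]]
at [0.4427 0.3391 0.2286] yaw 1.8605 tilt z [-0.    -0.001 -1.   ] rz 0.0025 shift [-1.525  0.009  1.842] t 14.3167
```

View pics/w5.png

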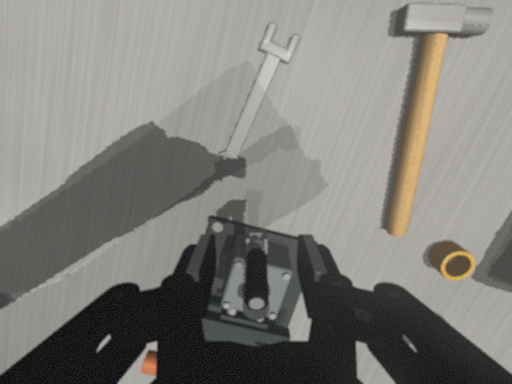

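```bash
python3 -m handwheel '[0,0,0,-0.51,0,0,0.5, 0,0,0,-0.51,0,0,0.5, 0,0,0,-0.505,0,0,0.5, 0,0,0,0,0,0.3,0.5, 0,0,0,0,0,0.7,0.5, 0,0,0,0,0,0.6,0.5, 0,0,0,0,0,0.4,0.5, 0,0,0,0,0,0,0.4, 0,0,0,0,0,0,0.3, 0,0,0,0,0,0,0.2, 0,0,0,0,0,0,0, 0,0,0,0,0,0,0]'; python3 -m handwheel '[0,0,0,0,0,0,0, 0,0,0,0,0,0,0]'
python3 - <<'E'
from h import *
hs()
s=arm.state(); p=tocl(s["ee_pos"]); a0=np.arctan2(p[1],p[0]-160); print("a0",a0,"r",np.hypot(p[0]-160,p[1]))
M=R.from_quat(s["orientation"]).as_matrix()
aa=np.linspace(a0,1-5.05,20); prev=s["ee_pos"]; z=prev[2]
for a in aa[1:]:
    q=cl(160+80.5*np.cos(a),80.5*np.sin(a),z*1000); print(a.round(2),(M.T@(q-prev)/.04).round(2)[:2]); prev=q
E
```

```text
time_s: 15.32
ee_pos: [0.4606, 0.2809, 0.1498]
orientation: [0.598, 0.801, 0.001, 0.0]
ft_force: [-0.9, 1.7, -1.0]
opening: 0.0168
finger_force: 58.5
time_s: 15.48
ee_pos: [0.4607, 0.2808, 0.1497]
orientation: [0.598, 0.801, 0.001, 0.0]
ft_force: [-2.7, 1.9, 1.5]
opening: 0.0165
finger_force: 58.6
tcp [237.2  21.  149.7] grip radial-80 -0.0 lateral -0.3 up 50.7 dist 50.7 fold 1.57 tilt -0.001 F [-2.7  1.9  1.5] T [ 0.67  0.54 -0.05] open 0.0165 j [ 0.01  0.29 -0.74  1.76  0.21  1.17 -0.5 ] t 15.4833
a0 0.26572448163136797 r 79.96491289502187
0.04 [-0.04  0.45]
-0.19 [-0.15  0.43]
-0.42 [-0.25  0.38]
-0.64 [-0.33  0.32]
-0.87 [-0.39  0.24]
-1.1 [-0.43  0.14]
-1.32 [-0.45  0.04]
-1.55 [-0.45 -0.06]
-1.78 [-0.43 -0.16]
-2.01 [-0.38 -0.25]
-2.23 [-0.31 -0.33]
-2.46 [-0.23 -0.39]
-2.69 [-0.13 -0.44]
-2.91 [-0.03 -0.46]
-3.14 [ 0.07 -0.45]
-3.37 [ 0.17 -0.42]
-3.6 [ 0.26 -0.37]
-3.82 [ 0.34 -0.3 ]
-4.05 [ 0.4  -0.22]
```

```bash
python3 -m handwheel '[0,0,0,-0.04,0.45,0,0, 0,0,0,-0.15,0.43,0,0, 0,0,0,-0.25,0.38,0,0, 0,0,0,-0.33,0.32,0,0, 0,0,0,-0.39,0.24,0,0, 0,0,0,0,0,0,0, 0,0,0,0,0,0,0, 0,0,0,0,0,0,0]'
cat >> h.py <<'E'
def ck(n=8,end=-4.05):
    s=arm.state(); p=tocl(s["ee_pos"]); a=np.arctan2(p[1],p[0]-160)
    if a>1: a-=2*np.pi
    print("a",a.round(3),"r",np.hypot(p[0]-160,p[1]).round(1),"z",p[2].round(1),"F",np.round(s["ft_force"],1),"T",np.round(s["torque"],2),"open",s["opening"],"j",np.round(s["joint_positions"],2),s["time_s"])
    M=R.from_quat(s["orientation"]).as_matrix(); prev=s["ee_pos"]; 
    print("tilt",M[:,2].round(3))
    for t in np.linspace(a,end,n+1)[1:]:
        q=cl(160+80.5*np.cos(t),80.5*np.sin(t),150); print(t.round(2),(M.T@(q-prev)/.04).round(2)); prev=q
E
python3 -c "from h import *; ck(14)"
```

```text
time_s: 16.15
ee_pos: [0.545, 0.2563, 0.1498]
orientation: [0.599, 0.801, 0.001, 0.001]
ft_force: [5.4, 2.2, -2.3]
opening: 0.0167
finger_force: 59.6
a -0.887 r 81.1 z 149.8 F [ 5.4  2.2 -2.3] T [ 0.05 -1.84  0.02] open 0.016678013010299992 j [ 0.03  0.42 -0.69  1.6   0.28  1.22 -0.43] 16.15
tilt [ 0.004  0.001 -1.   ]
-1.11 [-0.44  0.12 -0.  ]
-1.34 [-0.45  0.03  0.  ]
-1.56 [-0.45 -0.07 -0.  ]
-1.79 [-0.42 -0.17 -0.  ]
-2.02 [-0.37 -0.26 -0.  ]
-2.24 [-0.31 -0.33 -0.  ]
-2.47 [-0.22 -0.39 -0.  ]
-2.69 [-0.13 -0.43 -0.  ]
-2.92 [-0.03 -0.45 -0.  ]
-3.15 [ 0.07 -0.45 -0.  ]
-3.37 [ 0.17 -0.42 -0.  ]
-3.6 [ 0.26 -0.37 -0.  ]
-3.82 [ 0.34 -0.3  -0.  ]
-4.05 [ 0.4  -0.22 -0.  ]
```

```bash
python3 -m handwheel '[0,0,0,-0.44,0.12,0,0, 0,0,0,-0.45,0.03,0,0, 0,0,0,-0.45,-0.07,0,0, 0,0,0,-0.42,-0.17,0,0, 0,0,0,-0.37,-0.26,0,0, 0,0,0,-0.31,-0.33,0,0, 0,0,0,-0.22,-0.39,0,0, 0,0,0,0,0,0,0, 0,0,0,0,0,0,0, 0,0,0,0,0,0,0]'
python3 -c "from h import *; ck(7,-4.03)"
```

```text
time_s: 16.98
ee_pos: [0.5298, 0.1462, 0.1494]
orientation: [0.597, 0.802, 0.0, -0.002]
ft_force: [-9.2, 11.0, 6.0]
opening: 0.0164
finger_force: 60.1
a -2.479 r 74.4 z 149.4 F [-9.2 11.   6. ] T [ 2.07  2.14 -0.02] open 0.016433469719910648 j [ 0.23  0.3  -0.68  1.74  0.2   1.18 -0.21] 16.9833
tilt [-0.003  0.003 -1.   ]
-2.7 [-0.26 -0.37 -0.01]
-2.92 [-0.02 -0.44  0.  ]
-3.14 [ 0.07 -0.44  0.  ]
-3.37 [ 0.17 -0.41  0.  ]
-3.59 [ 0.25 -0.37  0.  ]
-3.81 [ 0.33 -0.3   0.  ]
-4.03 [ 0.39 -0.22  0.  ]
```

```bash
python3 -m handwheel '[0,0,0,0,0,0,0, 0,0,0,0,0,0,0, 0,0,0,0,0,0,0]' >/dev/null
python3 - <<'E'
from h import *
ck(7,-4.03)
c=cam("wrist"); save(c,"w6")
c=cam("scene"); a=c["pixels"][110:250,200:420,::-1]; b=cv2.resize(a,None,fx=2.3,fy=2.3,interpolation=2); w=cv2.imread("pics/w6.png")
n=np.zeros((600,520,3),np.uint8); n[:b.shape[0],:b.shape[1]]=b[:,:520]; w=cv2.resize(w,(360,270)); n[325:595,:360]=w; cv2.imwrite("pics/m6.png",n)
E
```

```text
a -2.475 r 74.4 z 149.4 F [-9.4 10.2  5.4] T [ 2.04  2.13 -0.03] open 0.016381072937036098 j [ 0.23  0.3  -0.68  1.74  0.2   1.18 -0.21] 17.2333
tilt [-0.003  0.003 -1.   ]
-2.7 [-0.26 -0.37 -0.01]
-2.92 [-0.03 -0.45  0.  ]
-3.14 [ 0.07 -0.44  0.  ]
-3.36 [ 0.17 -0.41  0.  ]
-3.59 [ 0.25 -0.37  0.  ]
-3.81 [ 0.33 -0.3   0.  ]
-4.03 [ 0.39 -0.22  0.  ]
```

View pics/m6.png

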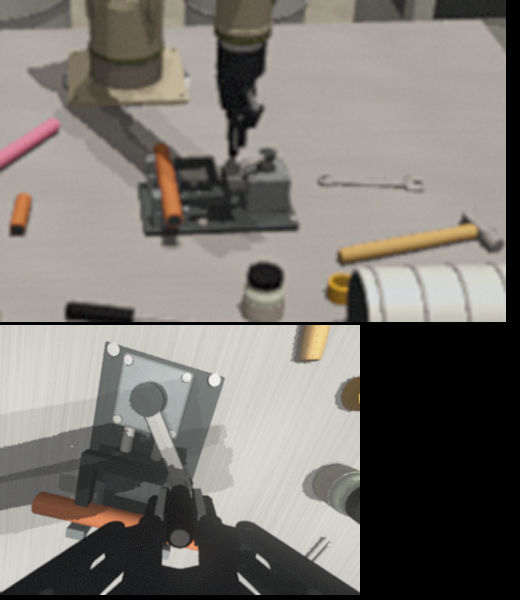

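```bash
python3 -m handwheel '[0,0,0,0,0,0,0.3, 0,0,0,0,0,0,0.3, 0,0,0,0,0,0,0.3, 0,0,0,0,0,0,0.3]'
python3 - <<'E'
from h import *
ck(7,-4.03)
c=cam("wrist"); uv,P=cloud(c); d=P-O; X,Y,Z=d@EX*1e3,d@EY*1e3,P[:,2]*1e3
def md(k,n):print(n,k.sum(),np.median(np.c_[X,Y,Z][k],axis=0).round(1) if k.any() else "")
r=np.hypot(X-160,Y); an=np.arctan2(Y,X-160)
k=(Z>98)&(Z<110)&(r>25)&(r<75); md(k,"arm"); print(np.median(an[k]))
for z in(130,140,150,160,170,180,187): md((abs(Z-z)<4)&(abs(X-98)<25)&(abs(Y+48)<20),z)
E
```

```text
time_s: 17.67
ee_pos: [0.5329, 0.1417, 0.1491]
orientation: [0.599, 0.801, -0.0, 0.0]
ft_force: [0.6, -0.5, -0.4]
opening: 0.0255
finger_force: 0.0
a -2.484 r 79.8 z 149.1 F [ 0.6 -0.5 -0.4] T [-0.06  0.01 -0.  ] open 0.025549710858871946 j [ 0.23  0.31 -0.67  1.73  0.2   1.17 -0.21] 17.6667
tilt [ 0.    -0.001 -1.   ]
-2.71 [-0.14 -0.42 -0.02]
-2.93 [-0.02 -0.44 -0.  ]
-3.15 [ 0.07 -0.44 -0.  ]
-3.37 [ 0.17 -0.41 -0.  ]
-3.59 [ 0.25 -0.36 -0.  ]
-3.81 [ 0.33 -0.3  -0.  ]
-4.03 [ 0.38 -0.22 -0.  ]
arm 1799 [121.1 -30.2 105.1]
-2.479936597508357
130 40 [105.3 -45.8 133.1]
140 186 [104.9 -44.9 140.1]
150 329 [104.3 -45.6 151.1]
160 603 [104.4 -46.  160.2]
170 740 [104.6 -46.1 170.2]
180 904 [104.3 -45.6 180.2]
187 2198 [100.  -46.8 186.1]
```

```bash
python3 -m handwheel '[0,0,0,0,0,0,0, 0,0,0,0,0,0,0, 0,0,0,0,0,0,0, 0,0,0,0,0,0,0, 0,0,0,-0.12,-0.42,0,0, 0,0,0,-0.02,-0.44,0,0, 0,0,0,0.07,-0.44,0,0, 0,0,0,0.17,-0.41,0,0, 0,0,0,0,0,0,0, 0,0,0,0,0,0,0, 0,0,0,0,0,0,0, 0,0,0,0,0,0,0]'
python3 -c "from h import *; ck(3,-4.05)"
```

```text
time_s: 18.72
ee_pos: [0.4669, 0.126, 0.1491]
orientation: [0.599, 0.801, -0.0, 0.0]
ft_force: [-2.8, -1.9, 4.5]
opening: 0.0166
finger_force: 59.5
a -3.363 r 79.6 z 149.1 F [-2.8 -1.9  4.5] T [-0.79  0.51 -0.  ] open 0.016634719421786334 j [ 0.3   0.15 -0.7   1.9   0.1   1.13 -0.15] 18.7167
tilt [-0. -0. -1.]
-3.59 [ 0.24 -0.39 -0.02]
-3.82 [ 0.34 -0.31 -0.  ]
-4.05 [ 0.4  -0.22 -0.  ]
```

```bash
python3 -m handwheel '[0,0,0,0.25,-0.38,0,0, 0,0,0,0.34,-0.3,0,0, 0,0,0,0.32,-0.18,0,0, 0,0,0,0,0,0,0, 0,0,0,0,0,0,0, 0,0,0,0,0,0,0]'
python3 -c "from h import *; ck(1,-4.05)"
```

```text
time_s: 19.22
ee_pos: [0.4229, 0.1519, 0.1491]
orientation: [0.598, 0.801, -0.0, -0.0]
ft_force: [-1.3, -4.2, 6.3]
opening: 0.0164
finger_force: 59.8
a -4.016 r 79.6 z 149.1 F [-1.3 -4.2  6.3] T [-0.34  0.92  0.02] open 0.01644970310065271 j [ 0.28  0.06 -0.74  1.98  0.04  1.12 -0.19] 19.2167
tilt [-0.001  0.    -1.   ]
-4.05 [ 0.05 -0.05 -0.02]
```

```bash
python3 -m handwheel '[0,0,0,0.1,-0.06,0,0, 0,0,0,0,0,0,0, 0,0,0,0,0,0,0, 0,0,0,0,0,0,0]'
python3 -c "from h import *; ck(1,-4.05)"
```

```text
time_s: 19.55
ee_pos: [0.4221, 0.1524, 0.1492]
orientation: [0.599, 0.8, 0.001, 0.002]
ft_force: [11.6, -12.3, -2.2]
opening: 0.0163
finger_force: 59.3
a -4.027 r 79.8 z 149.2 F [ 11.6 -12.3  -2.2] T [-2.18 -2.13 -0.01] open 0.01629447013949895 j [ 0.28  0.06 -0.74  1.98  0.05  1.12 -0.19] 19.55
tilt [ 0.004 -0.002 -1.   ]
-4.05 [ 0.03 -0.03 -0.02]
```

```bash
python3 -m handwheel '[0,0,0,-0.08,0.05,0,0, 0,0,0,0,0,0,0.4, 0,0,0,0,0,0,0.4, 0,0,0,0,0,0,0.4, 0,0,0,0,0,-0.3,0.4, 0,0,0,0,0,-0.7,0.4, 0,0,0,0,0,-1,0.4, 0,0,0,0,0,-1,0.4, 0,0,0,-0.5,0,0,0.4, 0,0,0,-1,0,0,0.4, 0,0,0,-0.5,0,0,0.4, 0,0,0,0,0,0,0.4]'; python3 -m handwheel '[0,0,0,0,0,0,0.4, 0,0,0,0,0,0,0.4]' >/dev/null
python3 - <<'E'
from h import *
c=cam("wrist"); save(c,"w7"); uv,P=cloud(c); d=P-O; X,Y,Z=d@EX*1e3,d@EY*1e3,P[:,2]*1e3
A=np.c_[X,Y,Z]; r=np.hypot(X-160,Y); an=np.arctan2(Y,X-160); an=np.where(an>1,an-2*np.pi,an)
k=(Z>98)&(Z<110)&(r>25)&(r<70); print("arm",k.sum(),np.median(an[k]),"crank",1-np.median(an[k]))
for z in(130,150,170,187):
    k=(abs(Z-z)<4)&(abs(r-78)<25)&(abs(an+4)<.4); print(z,k.sum(),np.median(r[k]) if k.any() else "",np.median(an[k]) if k.any() else "")
R_,G,B=c["pixels"][uv[:,1],uv[:,0]].astype(int).T
k=(R_>G*1.4)&(G>B*1.05)&(abs(X)<30)&(Z>50)&(Z<75); print("tube",k.sum(),cv2.minAreaRect(A[k][:,:2].astype(np.float32)),np.percentile(A[k],[1,50,99],axis=0).round(1).tolist())
t=k&(Z>66); print(np.polyfit(Y[t],X[t],1))
hs()
E
```

```text
time_s: 20.55
ee_pos: [0.4459, 0.0714, 0.2688]
orientation: [0.6, 0.8, -0.0, 0.0]
ft_force: [-0.7, 0.1, -1.3]
opening: 0.0345
finger_force: 0.0
arm 720 -4.020916023522679 crank 5.020916023522679
130 0  
150 0  
170 0  
187 500 79.3029645287375 -4.010759549104222
tube 3537 ((-1.2532682418823242, 0.5454330444335938), (218.01730346679688, 28.152196884155273), 89.82444763183594) [[-12.7, -105.5, 55.0], [1.8, 3.2, 65.3], [11.9, 107.0, 68.0]]
[-0.00260524 -1.31785049]
tcp [ 33.7  40.6 269. ] grip radial-80 -190.9 lateral 72.8 up 170.0 dist 255.6 fold 0.727 tilt -0.0 F [0.1 1.1 1. ] T [-0.    0.01  0.01] open 0.0341 j [ 0.39 -0.05 -0.63  1.81 -0.03  1.38  0.06] t 20.7667
```

View pics/w7.png

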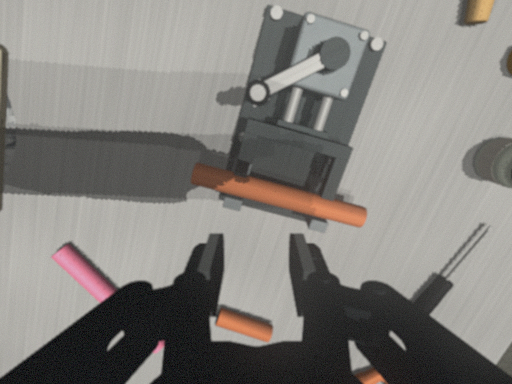

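The picture shows the tube lying in both saddles against the jaw, around (280,195). The handle is seen end-on at (258,92), so it is upright, and the crank measures about 5.0 rad. Nothing is touching the robot.

```bash
python3 -c "from h import *; print(arm.sign_off())"
```

```text
the job is handed in; nothing more can be done
None
```

I handed the job in at about 21 s on the clock. The tube is clamped in both saddles and centred to about 1 mm, the crank is at its closed stop (about 5.0 rad), the handle stands upright, and I saw no bystander disturbed; sign-off gave no verdict, and I did not measure the jaw's grip force.

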